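# Turn a slide cassette over in a flip nest and lay it on the reader

## Task

The slide reader looks up from below, so the cassette has to lie on it with its slides facing down. Lay the cassette slides-up in the blue load leaf of the flip nest, swing that leaf by its orange bar right over until the yellow cover leaf lies flat with the cassette upside down in it, and swing the empty blue leaf all the way back down. Then take the turned cassette (red base up) from the yellow leaf and set it gently on the reader's dark window, inside and square with the white outline, without disturbing the other things on the bench.

Things in the scene. Friction and masses are not known exactly. Their poses are not given: they have to be found in the camera images.
- cassette: Loose slide cassette, a plain block 62 (its x) x 84 (its y) x 24 mm (its z), 0.14 kg give or take; white upper part with two glass slides with pink stains on its top face (+z), red base 9 mm thick below (-z). Origin at the centre of the block. It starts slides-up on the green pad. Grip it across its 62 mm width (along its x).
- pad: Fixed green rest pad, 110 x 130 x 6 mm, on the bench, on the left or on the right; the cassette starts on it. Origin at the centre of its underside.
- reader_mark (a point): Centre of the white outline (72 x 94 mm, long side along y) on the dark glass window of the ivory slide reader, on the window's surface, 30 mm above the bench; z up. The window is flat, rimless, 120 mm in x by 114 mm in y about this point.
- nest_hinge (a point): Middle of the flip nest's hinge axis, 40 mm above the bench. The nest is fixed: aluminium base plate 124 x 236 x 8 mm, two grey hinge brackets 56 mm either side along x, 54 mm tall. This frame does not move with the leaves: x along the hinge, z up, y towards where the blue leaf lies open (robot's left).
- load_leaf (a joint): Angle of the blue load leaf about the hinge's +x: 0 = open flat on the +y side, seat up; pi/2 = upright; pi = folded right over to the -y side, seat down. It starts at 0. Friction hinge (0.25 Nm): it stays where it is left; lifting it loaded takes about 4 N at the bar.
- load_seat (a point): Where the cassette's centre belongs in the blue leaf: 63 mm from the hinge, 12 mm above the seat face. Leaf frame: x along the hinge, y away from it (cassette's long side), z out of the seat. 4 mm of play all round; corner blocks and outer wall 9 mm high, teeth 16 mm high at the hinge side. Midway along both long sides is a 54 mm gap, open below, for the fingers.
- load_handle (a point): Middle of the blue leaf's orange round bar: 12 mm diameter, parallel to the hinge, 90 mm clear between its two arms, 157 mm from the hinge axis and level with it when the leaf is open; 36 mm free between bar and leaf. It can be pinched from above through the whole swing, the bar turning between the fingers.
- cover_leaf (a joint): Angle of the yellow cover leaf about the same axis: pi/2 = upright, pi = open flat on the -y side, seat up. It starts standing, leaning a little past upright. Reaches 115 mm from the hinge. Friction hinge (0.16 Nm), no handle: the blue leaf coming up catches the cassette between the seats (26 mm apart when closed) and pushes this leaf down to pi.
- cover_seat (a point): Where the cassette's centre belongs in the yellow leaf: 63 mm from the hinge, 12 mm from the seat face; 39 mm above the bench, on the -y side, when this leaf lies open. Leaf frame: x along the hinge, y away from it, z into the seat (down when open at pi). Walls, teeth and finger gaps as on the blue leaf; play 5 mm along x, 4 mm along y.
- cylinder: Bystander: tall top-heavy clear measuring cylinder with blue foot (62 mm diameter), blue collar and red stopper, 220 mm tall; tips over easily. Origin at the centre of its underside.
- reagent: Bystander: clear reagent bottle with a white cap, 48 mm diameter, 110 mm tall. Origin at the centre of its underside.
- calculator: Bystander: grey desk calculator, 130 x 85 x 18 mm, lying on the bench. Origin at the centre of its underside.
- reader: The fixed ivory slide reader, housing 170 x 130 x 28 mm plus the 2 mm window. Origin at the centre of its underside; the outline's centre is 14 mm along its +x.
Things that resemble listed ones, but are neither listed nor needed, are in the scene too. There is more than one size of the pad; the job needs the middle-sized.

How it is judged:
By the outcome, as a careful person would: the job done as asked, in the order asked, and still so for the second after the job is handed in, with the robot touching nothing.
It also fails if it takes over 72 s, if anything falls off the work surface, if the arm or the gripper's body presses on something with over 40 N, if the wrist force passes 120 N, or if a joint passes its speed limit or range.

## Robot

A 7-joint arm with a two-finger parallel gripper is mounted at the origin on the work surface. World frame = base frame: x ahead of the robot, y to its left, z up, the work surface at z = 0. Lengths are in m, angles in rad, forces in N, time in s.
With the tool pointing down it reaches from about 0.4 to 0.85 m from the base axis. Payload 10.4 kg.
Tool frame: the origin (TCP) lies at the very end of the fingers, on their centre line; the grasp point (between the pads) lies 19 mm behind it; z points along the fingers, y is the line along which they close (so a half turn about z gives the same grasp; the last joint's range is limited). The gripper opens to 85 mm and grips with 20 to 120 N. Pads are 22 mm wide; open, the fingers measure 114 mm over their backs; the gripper's body (76 mm by 85 mm) begins 54 mm behind the grasp point. The pads swing forward as they close: fully open they stand 13 mm farther back than shut.
Start: joints at [1.165, 0.332, -0.065, 1.46, 0.022, 1.35, -0.088], TCP at [0.233, -0.58, 0.231] pointing down, gripper open.
Joint ranges: [-2.6, 2.6], [-0.5, 2.12], [-1.47, 1.34], [0.16, 2.42], [-1.27, 4.41], [0.06, 2.06], [-2.6, 2.6]. Speed limits (rad/s): [2.22, 2.22, 2.79, 2.79, 3.14, 3.14, 3.14].

## Interface

Orientations are given as a unit quaternion [x, y, z, w].
In Python, from workcell import * gives the robot as it stands.
- The arm moves only by the tool step_arm, never from a script. Its argument "commands" is one flat list of numbers, 7 for each row, row after row: the finger opening in mm, from 0 to 85.4, then the shift along the world's x, y, z as a fraction of full scale, then the turn, a rotation vector about the world's x, y, z as a fraction of full scale. A call has exactly 10 rows; each row is the pose to reach, as a shift and turn from the pose commanded when the call began, turning the shorter way round; what a row does not reach only later rows make up. Full scale, the value 1, is 0.6 m for a shift and pi rad for a turn. A row lasts 1/8 s, in which the tool goes at most 62.5 mm and 10.7 degrees, less where a joint would pass 70% of its speed; a pose out of reach is approached as far as the arm can. A call with a number of a shift or a turn outside -1 to 1 is refused whole. A call with a gripper value outside its range is refused whole. The fingers move at their own pace and stop on an object; "squeeze" is the grip in N (left out, the last holds). Time passes only in rows, so rows that repeat a pose let the fingers close, or fill a call up. It gives the time, the measured TCP pose, the force, the opening and the grip force at its end, in the units of the state.
- get_obs(): the state, without advancing time (a new reading comes with each control period).
- camera(name): name is "scene" or "top" or "wrist"; returns the picture (400x640x3 uint8, red, green, blue); there is no depth.
- camera_params(name): a dict with "mtx" (3x3 intrinsics, pixels), "extrinsics" (4x4, takes a point from world to camera coordinates); the wrist camera has in their place "tool_from_camera" (4x4, takes a point from camera to tool coordinates, whose origin is the TCP and whose axes are the flange's). Camera axes: x right, y down, z forward; pixel columns grow to the right and rows downward; lengths in m; the calibration is good to about 2 mm. The wrist camera is an equidistant fisheye: a pixel r from the principal point sees the ray r / f radians off the axis. A picture is of the moment at which its call begins: read the wrist's pose just before it. camera_params takes no time and is no camera call.
- hand_in(): hands the job in; it is judged then, once.
The state is a dict: "clock": time; "joint_pos": joint angles; "joint_velocities": joint speeds; "tau": joint torques, N m; "position": TCP position; "ee_rot": TCP orientation; "ft_force": force on the tool from outside, world axes, zero at the start; "torque": the same for the moment, N m; "grip_width": opening from 0.0 (shut) to 1.0 (fully open); "grasp_force": force on a finger pad.
Only numpy, scipy, OpenCV 4.12 (cv2) and the standard library are available. Lean on these libraries where they do the work, as an engineer would, in place of code of your own. Each camera call takes 0.05 s, during which the arm holds its last target. There are 200 camera calls.

## Working session

There is one attempt and no reset: what is moved stays moved. The work goes in short steps, Python scripts to look and compute and a tool call to move; the robot and the scene stay as the last step left them, time stands still between calls to the robot, and variables do not carry over. Pictures are saved under pics/ and viewed, at most 11 in all, crops included, and the job is handed in when it is done.

Besides the shell and the picture viewer there is one more tool, called in YAML: its name, and indented under it one key for each argument. step_arm: Moves the arm, as the interface text tells. Its arguments: {"type":"object","properties":{"commands":{"type":"array","items":{"type":"number"}},"squeeze":{"type":"number"}},"required":["commands"]}

```bash
mkdir -p pics; ls; python3 - <<'E'
from workcell import *
import cv2,numpy as np
o=get_obs();print({k:np.round(v,3) for k,v in o.items()})
for n in ["scene","top","wrist"]:
    im=camera(n);cv2.imwrite(f"pics/{n}0.png",cv2.cvtColor(im,cv2.COLOR_RGB2BGR));p=camera_params(n);print(n,{k:np.round(v,4).tolist() if not isinstance(v,str) else v for k,v in p.items()})
E
```

```text
pics
{'clock': np.float64(0.0), 'joint_pos': array([ 1.165,  0.333, -0.065,  1.461,  0.022,  1.35 , -0.089]), 'joint_velocities': array([ 0.001,  0.   , -0.001, -0.002, -0.   ,  0.001, -0.001]), 'tau': array([-0.0000e+00, -6.2544e+01,  4.9000e-02, -3.9162e+01,  1.6000e-02,
        1.0000e-02, -0.0000e+00]), 'position': array([ 0.233, -0.579,  0.231]), 'ee_rot': array([ 0.982,  0.19 , -0.   , -0.001]), 'ft_force': array([ 0.248, -0.437,  0.909]), 'torque': array([-0.028,  0.03 ,  0.011]), 'grasp_force': np.float64(0.0), 'grip_width': np.float64(0.999)}
scene {'mtx': [[493.0713, 0.0, 318.7153], [0.0, 493.0713, 206.7243], [0.0, 0.0, 1.0]], 'extrinsics': [[-0.7829, 0.622, -0.0121, 0.369], [0.4965, 0.613, -0.6146, -0.301], [-0.3749, -0.4872, -0.7887, 1.8685], [0.0, 0.0, 0.0, 1.0]]}
top {'mtx': [[472.3551, 0.0, 322.5356], [0.0, 472.3551, 195.4335], [0.0, 0.0, 1.0]], 'extrinsics': [[-0.0177, -0.9998, 0.0029, 0.1051], [-0.9858, 0.017, -0.167, 0.5645], [0.1669, -0.0058, -0.986, 1.3085], [0.0, 0.0, 0.0, 1.0]]}
wrist {'mtx': [[309.7069, 0.0, 322.6569], [0.0, 309.7069, 196.6944], [0.0, 0.0, 1.0]], 'tool_from_camera': [[0.0001, -0.9557, -0.2945, 0.0763], [1.0, 0.0001, 0.0002, -0.0008], [-0.0002, -0.2945, 0.9557, -0.1433], [0.0, 0.0, 0.0, 1.0]]}
```

View pics/top0.png

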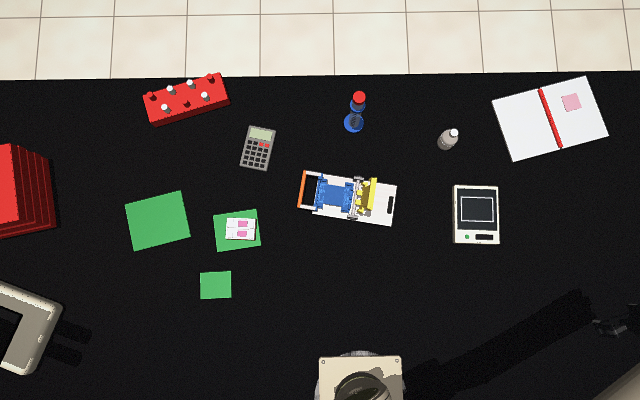

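View pics/scene0.png

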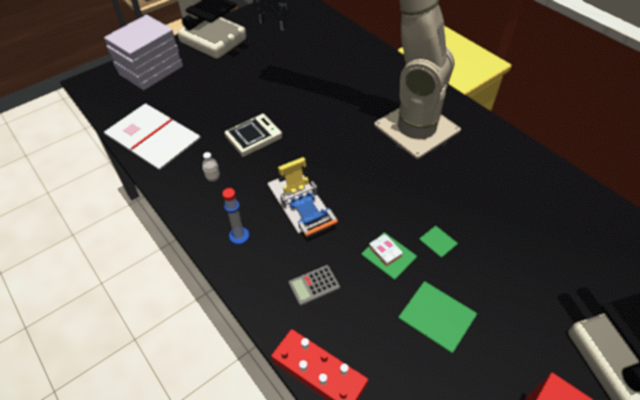

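The top view shows the cassette on the middle pad at (240,229), the nest with its orange bar at (303,189), the yellow leaf at (370,195), the reader window at (477,209), the cylinder at (354,122) and the bottle at (448,138). The scene view confirms this layout.

```bash
cat > h.py <<'E'
from workcell import *
import cv2,numpy as np
from scipy.spatial.transform import Rotation as R
def snap(n,name=None):
    o=get_obs();im=camera(n)
    if name: cv2.imwrite(f"pics/{name}.png",cv2.cvtColor(im,cv2.COLOR_RGB2BGR))
    return o,im
def cast(n,px,z,o=None):
    """pixels -> world points on plane z"""
    p=camera_params(n);px=np.atleast_2d(px).astype(float);K=p["mtx"]
    xy=(px-[K[0,2],K[1,2]])/K[0,0]
    if n=="wrist":
        r=np.linalg.norm(xy,axis=1,keepdims=True)
        d=np.hstack([xy/np.maximum(r,1e-9)*np.sin(r),np.cos(r)])
        T=np.eye(4);T[:3,:3]=R.from_quat(o["ee_rot"]).as_matrix();T[:3,3]=o["position"]
        T=T@np.array(p["tool_from_camera"])
    else:
        d=np.hstack([xy,np.ones((len(xy),1))]);T=np.linalg.inv(p["extrinsics"])
    d=d@T[:3,:3].T;c=T[:3,3]
    return c+d*((z-c[2])/d[:,2])[:,None]
def blob(mask,box=None):
    """biggest contour in box x0,y0,x1,y1"""
    m=np.zeros(mask.shape,np.uint8)
    x0,y0,x1,y1=box or (0,0,640,400)
    m[y0:y1,x0:x1]=mask[y0:y1,x0:x1]
    c,_=cv2.findContours(m,cv2.RETR_EXTERNAL,cv2.CHAIN_APPROX_NONE)
    return max(c,key=cv2.contourArea).reshape(-1,2) if c else None
def rect(pts):
    """min-area rectangle of world points (mm): centre, long-side heading deg, sizes"""
    (c,s,a)=cv2.minAreaRect((pts[:,:2]*1000).astype(np.float32))
    if s[0]<s[1]: a+=90;s=s[::-1]
    return np.round(c,1),round((a+90)%180-90,1),np.round(s,1)
E
python3 - <<'E'
from h import *
o,im=snap("top")
hsv=cv2.cvtColor(im,cv2.COLOR_RGB2HSV);H,S,V=cv2.split(hsv)
w=(V>140)&(S<60)|((H>140)&(V>150))
print("cassette",rect(cast("top",blob(w,(215,212,262,248)),.03)))
print("bar",rect(cast("top",blob((H>4)&(H<16)&(S>150)&(V>120),(290,160,330,220)),.04)))
print("blue",rect(cast("top",blob((H>100)&(H<125)&(S>120)&(V>80),(300,170,360,215)),.035)))
print("yellow",rect(cast("top",blob((H>20)&(H<32)&(S>120)&(V>80),(340,165,400,225)),.1)))
print("base",rect(cast("top",blob((V>140)&(S<50),(290,160,400,230)),.008)))
print("housing",rect(cast("top",blob((V>140)&(S<60),(445,175,510,250)),.028)))
m=(V>120)&(S<60);print("outline",rect(cast("top",blob(m,(459,193,496,223)),.03)))
print("pad",rect(cast("top",blob((H>45)&(H<75)&(S>100),(208,205,268,255)),.006)))
print("cyl foot",rect(cast("top",blob((H>100)&(H<125)&(S>120)&(V>60),(340,112,370,135)),.005)))
print("calc",rect(cast("top",blob((V>60),(235,120,280,175)),.018)))
print("bottle",rect(cast("top",blob((V>60),(432,120,465,155)),.0)), rect(cast("top",blob((V>200),(432,120,465,155)),.11)))
E
```

```text
cassette (array([478.2, 333.9]), 86.5, array([82.4, 60.6]))
bar (array([589.3, 155.8]), -10.3, array([110.6,  10.8]))
blue (array([573.7,  62.2]), -8.9, array([110.4, 105.4]))
yellow (array([559.4, -21.5]), -10.7, array([104.7,  50.3]))
base (array([560.1,   1.5]), 79.6, array([234.5, 123. ]))
housing (array([ 507.6, -348.6]), -3.0, array([168.6, 128.1]))
outline (array([ 522.1, -351.4]), 86.5, array([92.8, 73.3]))
pad (array([476.2, 347.8]), -82.3, array([131.8, 112.1]))
cyl foot (array([794. ,  -1.4]), 79.1, array([60.9, 54.7]))
calc (array([719.3, 287.2]), -12.8, array([128.9,  83.7]))
bottle (array([ 743.2, -289.2]), -46.4, array([78.6, 49.2])) (array([ 729.4, -275.9]), -3.6, array([17.9, 16.8]))
```

step_arm:
  commands: [85,0.045,0.094,0.003,0,0,0.05,85,0.09,0.188,0.006,0,0,0.1,85,0.134,0.28,0.01,0,0,0.15,85,0.178,0.373,0.012,0,0,0.2,85,0.223,0.466,0.015,0,0,0.25,85,0.267,0.56,0.018,0,0,0.3,85,0.312,0.653,0.021,0,0,0.33,85,0.356,0.746,0.024,0,0,0.359,85,0.4,0.839,0.027,0,0,0.359,85,0.445,0.932,0.03,0,0,0.359]

```text
clock: 1.45
position: [0.501, -0.0189, 0.2496]
ee_rot: [0.728, 0.685, 0.0, 0.0]
ft_force: [0.5, -0.5, -0.7]
grip_width: 0.993
grasp_force: 0.0
```

step_arm:
  commands: [85,-0.006,0.09,0,0,0,0,85,-0.012,0.18,-0.02,0,0,0,85,-0.018,0.27,-0.06,0,0,0,85,-0.024,0.36,-0.1,0,0,0,85,-0.03,0.45,-0.14,0,0,0,85,-0.036,0.53,-0.18,0,0,0,85,-0.038,0.588,-0.2,0,0,0,85,-0.038,0.588,-0.2,0,0,0,85,-0.038,0.588,-0.2,0,0,0,85,-0.038,0.588,-0.2,0,0,0]

```text
clock: 2.7
position: [0.4785, 0.331, 0.1297]
ee_rot: [0.729, 0.685, 0.0, 0.001]
ft_force: [0.3, 0.6, 0.1]
grip_width: 0.997
grasp_force: 0.0
```

```bash
python3 - <<'E'
from h import *
o,im=snap("wrist","w1")
H,S,V=cv2.split(cv2.cvtColor(im,cv2.COLOR_RGB2HSV))
g=((H>40)&(H<80)&(S>80)).astype(np.uint8)
print(np.round(o["position"],4),np.round(R.from_quat(o["ee_rot"]).as_matrix()[:,0],3))
c=blob(((V>110)&(S<60))|((H>135)&(V>110)))
print(c.min(0),c.max(0),rect(cast("wrist",c,.03,o)))
E
```

```text
[0.4785 0.331  0.1297] [ 0.062  0.998 -0.   ]
[283 142] [359 239] (array([478.2, 335.8]), 86.5, array([83.6, 61.5]))
```

View pics/w1.png

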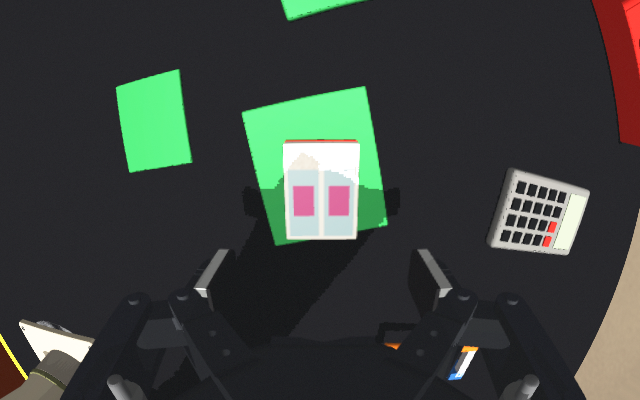

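The wrist view shows the cassette at (320,190), centred between the open fingers, within 2 mm of the top-view estimate.

step_arm:
  commands: [85,0,0.002,-0.05,0,0,0,85,0,0.002,-0.1,0,0,0,85,0,0.002,-0.14,0,0,0,85,0,0.002,-0.17,0,0,0,85,0,0.002,-0.19,0,0,0,85,0,0.002,-0.204,0,0,0,85,0,0.002,-0.204,0,0,0,62,0,0.002,-0.204,0,0,0,58,0,0.002,-0.204,0,0,0,58,0,0.002,-0.204,0,0,0]
  squeeze: 40

```text
clock: 4.0
position: [0.4781, 0.3338, 0.0078]
ee_rot: [0.728, 0.685, 0.001, 0.0]
ft_force: [-0.0, -0.6, 6.5]
grip_width: 0.719
grasp_force: 44.5
```

step_arm:
  commands: [58,0,0,0.03,0,0,0,58,0,0,0.1,0,0,0,58,0,0,0.18,0,0,-0.01,58,0.03,-0.085,0.22,0,0,-0.02,58,0.06,-0.17,0.254,0,0,-0.038,58,0.09,-0.26,0.254,0,0,-0.038,58,0.12,-0.35,0.254,0,0,-0.038,58,0.145,-0.42,0.254,0,0,-0.038,58,0.157,-0.452,0.254,0,0,-0.038,58,0.157,-0.452,0.254,0,0,-0.038]

```text
clock: 5.25
position: [0.5721, 0.0614, 0.1597]
ee_rot: [0.768, 0.64, 0.0, 0.0]
ft_force: [-0.1, 0.7, -1.8]
grip_width: 0.717
grasp_force: 44.3
```

```bash
python3 - <<'E'
from h import *
o,im=snap("wrist","w2")
H,S,V=cv2.split(cv2.cvtColor(im,cv2.COLOR_RGB2HSV))
print(np.round(o["position"],4),np.round(R.from_quat(o["ee_rot"]).as_matrix()[:,0],3),np.round(o["ft_force"],1))
c=blob((H>4)&(H<16)&(S>140)&(V>100))
print("bar",c.min(0),c.max(0),rect(cast("wrist",c,.042,o)))
c=blob(((V>110)&(S<60))|((H>135)&(V>110)),(230,150,410,300))
print(c.min(0),c.max(0),rect(cast("wrist",c,o["position"][2]+.0225,o)))
E
```

```text
[0.5721 0.0614 0.1597] [0.181 0.984 0.   ] [-0.1  0.7 -1.8]
bar [254  73] [387  88] (array([588.3, 156.9]), -10.2, array([111.5,  11.7]))
[249 180] [395 299] (array([575.4,  78. ]), -10.4, array([60.9, 58.6]))
```

View pics/w2.png

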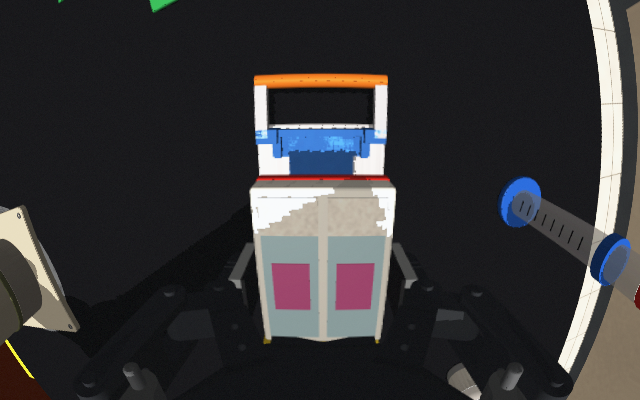

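The wrist view shows the cassette level in the fingers, its front edge at row 187. The bar at row 80 agrees with the top view to about 1 mm.

step_arm:
  commands: [58,0,0,-0.04,0,0,0,58,0,0,-0.08,0,0,0,58,0,0,-0.11,0,0,0,58,0,0,-0.13,0,0,0,58,0,0,-0.145,0,0,0,58,0,0,-0.15,0,0,0,58,0,0,-0.15,0,0,0,58,0,0,-0.15,0,0,0,58,0,0,-0.15,0,0,0,58,0,0,-0.15,0,0,0]

```text
clock: 6.55
position: [0.572, 0.0622, 0.0695]
ee_rot: [0.768, 0.641, 0.0, 0.0]
ft_force: [0.9, 0.3, -1.3]
grip_width: 0.716
grasp_force: 44.3
```

step_arm:
  commands: [58,0,0.001,-0.015,0,0,0,58,0,0.001,-0.03,0,0,0,58,0,0.001,-0.04,0,0,0,58,0,0.001,-0.05,0,0,0,58,0,0.001,-0.058,0,0,0,58,0,0.001,-0.063,0,0,0,58,0,0.001,-0.066,0,0,0,58,0,0.001,-0.066,0,0,0,58,0,0.001,-0.066,0,0,0,58,0,0.001,-0.066,0,0,0]

```text
clock: 7.8
position: [0.572, 0.0628, 0.0299]
ee_rot: [0.768, 0.641, 0.0, 0.0]
ft_force: [-0.7, -0.3, -1.8]
grip_width: 0.718
grasp_force: 44.3
```

step_arm:
  commands: [72,0,0.001,0,0,0,0,74,0,0.001,0,0,0,0,74,0,0.001,0,0,0,0,74,0,0.001,0.01,0,0,0,74,0,0.001,0.04,0,0,0,74,0,0.001,0.1,0,0,0,74,0,0.001,0.18,0,0,0,74,0,0.03,0.22,0,0,0,74,0,0.05,0.22,0,0,0,74,0,0.05,0.22,0,0,0]

```text
clock: 9.05
position: [0.5714, 0.0938, 0.1617]
ee_rot: [0.767, 0.642, 0.0, -0.0]
ft_force: [0.6, -0.4, -1.3]
grip_width: 0.872
grasp_force: 0.0
```

```bash
python3 - <<'E'
from h import *
o,im=snap("wrist","w3")
print(np.round(o["position"],4),np.round(o["joint_pos"],2))
H,S,V=cv2.split(cv2.cvtColor(im,cv2.COLOR_RGB2HSV))
c=blob((H>4)&(H<16)&(S>140)&(V>100))
print("bar",c.min(0),c.max(0),rect(cast("wrist",c,.042,o)))
E
```

```text
[0.5714 0.0938 0.1617] [ 0.38  0.38 -0.76  1.64  0.27  1.23 -0.62]
bar [262 111] [394 125] (array([588.1, 156.9]), -10.2, array([112.9,  12.3]))
```

View pics/w3.png

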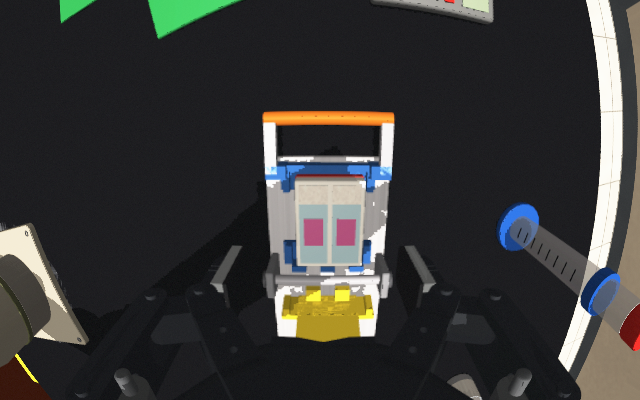

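The cassette sits squarely in the blue leaf, with the bar at (328,118) and the yellow leaf still upright. Next I turn and go above the bar.

step_arm:
  commands: [60,0.003,0.01,0,0,0,0.055,50,0.006,0.02,0,0,0,0.11,40,0.009,0.03,0,0,0,0.165,36,0.012,0.04,0,0,0,0.22,36,0.015,0.05,0,0,0,0.275,36,0.018,0.06,0,0,0,0.33,36,0.021,0.07,0,0,0,0.385,36,0.024,0.085,0,0,0,0.44,36,0.028,0.105,0,0,0,0.5,36,0.028,0.105,0,0,0,0.5]

```text
clock: 10.35
position: [0.5882, 0.1558, 0.1607]
ee_rot: [0.09, 0.996, 0.0, -0.001]
ft_force: [-0.7, 0.4, 0.2]
grip_width: 0.422
grasp_force: 0.0
```

```bash
python3 - <<'E'
from h import *
o=get_obs()
print(np.round(o["position"],4),np.round(o["joint_pos"],2),np.round(R.from_quat(o["ee_rot"]).as_matrix(),3).tolist(),o["grip_width"])
E
```

```text
[0.5882 0.1558 0.1607] [ 0.43  0.55 -1.03  1.56  0.48  1.31  0.73] [[-0.984, 0.179, -0.002], [0.179, 0.984, 0.001], [0.002, 0.0, -1.0]] 0.42182428515843406
```

step_arm:
  commands: [36,0,0.001,-0.06,0,0,0,36,0,0.001,-0.12,0,0,0,36,0,0.001,-0.17,0,0,0,36,0,0.001,-0.205,0,0,0,36,0,0.001,-0.225,0,0,0,36,0,0.001,-0.231,0,0,0,36,0,0.001,-0.231,0,0,0,8,0,0.001,-0.231,0,0,0,8,0,0.001,-0.231,0,0,0,8,0,0.001,-0.231,0,0,0]
  squeeze: 20

```text
clock: 11.6
position: [0.589, 0.1556, 0.0239]
ee_rot: [0.09, 0.996, -0.001, 0.0]
ft_force: [-2.7, -4.6, 6.0]
grip_width: 0.129
grasp_force: 22.1
```

step_arm:
  commands: [8,0,-0.0014,0.0274,0,0,0,8,-0.001,-0.0056,0.0544,0,0,0,8,-0.0023,-0.0126,0.0809,0,0,0,8,-0.0041,-0.0223,0.1064,0,0,0,8,-0.0063,-0.0345,0.1309,0,0,0,8,-0.009,-0.0492,0.1538,0,0,0,8,-0.0121,-0.0661,0.1751,0,0,0,8,-0.0156,-0.0852,0.1945,0,0,0,8,-0.0194,-0.1061,0.2117,0,0,0,8,-0.0236,-0.1288,0.2266,0,0,0]

```text
clock: 12.85
position: [0.5757, 0.083, 0.1627]
ee_rot: [0.088, 0.996, 0.003, 0.003]
ft_force: [5.3, 9.3, 8.5]
grip_width: 0.131
grasp_force: 20.4
```

```bash
python3 - <<'E'
from h import *
o=get_obs()
print(np.round(o["position"],4),np.round(o["joint_pos"],2),np.round(o["ft_force"],1),np.round(o["torque"],2),o["grip_width"])
h=np.array([.5603,.0011,.021]);d=o["position"]-h;print(np.linalg.norm(d),np.degrees(np.arctan2(d[2],np.hypot(*d[:2]))))
E
```

```text
[0.5757 0.083  0.1627] [ 0.6   0.49 -1.06  1.63  0.44  1.28  0.86] [5.3 9.3 8.5] [ 2.26 -1.07 -0.01] 0.1309057859012724
0.164369405119039 59.52943739022406
```

step_arm:
  commands: [8,-0.0039,-0.0213,0.0185,0,0,0,8,-0.0086,-0.047,0.0285,0,0,0,8,-0.0135,-0.0738,0.0358,0,0,0,8,-0.0185,-0.1012,0.0402,0,0,0,8,-0.0235,-0.1287,0.0417,0,0,0,8,-0.026,-0.1425,0.0413,0,0,0,8,-0.0286,-0.1563,0.0402,0,0,0,8,-0.0311,-0.17,0.0383,0,0,0,8,-0.0336,-0.1837,0.0358,0,0,0,8,-0.036,-0.1971,0.0325,0,0,0]

```text
clock: 14.1
position: [0.5533, -0.0393, 0.1794]
ee_rot: [0.09, 0.996, 0.0, 0.001]
ft_force: [4.1, 2.5, 1.9]
grip_width: 0.128
grasp_force: 21.5
```

```bash
python3 - <<'E'
from h import *
o,im=snap("wrist","w4")
print(np.round(o["position"],4),np.round(o["joint_pos"],2),np.round(o["ft_force"],1),np.round(o["torque"],2),o["grip_width"])
cv2.imwrite("pics/s4.png",cv2.resize(cv2.cvtColor(camera("scene"),cv2.COLOR_RGB2BGR)[120:270,210:420],None,fx=3,fy=3))
E
```

```text
[ 0.5533 -0.0393  0.1794] [ 0.87  0.41 -1.08  1.68  0.37  1.28  1.11] [4.1 2.5 1.9] [ 0.63 -0.83  0.01] 0.12797710645787855
```

View pics/s4.png

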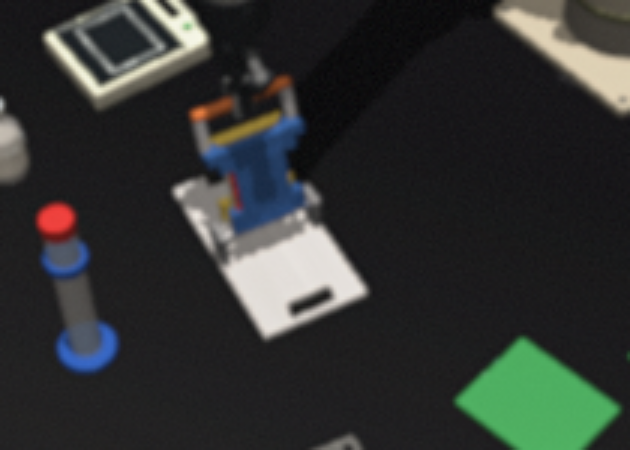

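The scene crop shows the blue leaf past upright at (255,175), with the cassette caught between it and the yellow leaf. I continue the swing.

step_arm:
  commands: [8,-0.0054,-0.0293,-0.0135,0,0,0,8,-0.0106,-0.0581,-0.0273,0,0,0,8,-0.0155,-0.0849,-0.0448,0,0,0,8,-0.02,-0.1094,-0.0653,0,0,0,8,-0.024,-0.1314,-0.0888,0,0,0,8,-0.0275,-0.1503,-0.1148,0,0,0,8,-0.0304,-0.166,-0.143,0,0,0,8,-0.0326,-0.1781,-0.1728,0,0,0,8,-0.034,-0.1857,-0.1995,0,0,0,8,-0.0344,-0.1882,-0.2275,0,0,0]

```text
clock: 15.45
position: [0.532, -0.1525, 0.0409]
ee_rot: [0.09, 0.996, -0.0, -0.0]
ft_force: [3.0, -1.0, 1.0]
grip_width: 0.131
grasp_force: 22.3
```

step_arm:
  commands: [8,0,-0.0005,-0.008,0,0,0,8,0,-0.001,-0.016,0,0,0,8,0,-0.001,-0.024,0,0,0,8,0,-0.001,-0.03,0,0,0,8,0,-0.001,-0.034,0,0,0,8,0,-0.001,-0.036,0,0,0,8,0,-0.001,-0.036,0,0,0,8,0,-0.001,-0.036,0,0,0,8,0,-0.001,-0.036,0,0,0,8,0,-0.001,-0.036,0,0,0]

```text
clock: 16.7
position: [0.5333, -0.1535, 0.0231]
ee_rot: [0.09, 0.996, -0.001, 0.001]
ft_force: [-7.6, -2.7, 29.8]
grip_width: 0.127
grasp_force: 26.2
```

```bash
python3 - <<'E'
from h import *
o,im=snap("wrist")
print(np.round(o["position"],4),np.round(o["joint_pos"],2),np.round(o["ft_force"],1),np.round(o["torque"],2))
a=cv2.resize(cv2.cvtColor(camera("scene"),cv2.COLOR_RGB2BGR)[120:270,210:420],None,fx=2,fy=2)
b=cv2.resize(cv2.cvtColor(im,cv2.COLOR_RGB2BGR),None,fx=.75,fy=.75)[:300]
b=cv2.resize(b,(380,237))
c=np.zeros((300,800,3),np.uint8);c[:300,:420]=a;c[:237,420:]=b
cv2.imwrite("pics/s5.png",c)
E
```

```text
[ 0.5333 -0.1535  0.0231] [ 0.95  0.58 -0.93  1.82  0.55  1.02  1.19] [-7.6 -2.7 29.8] [-0.75  1.57 -0.06]
```

View pics/s5.png

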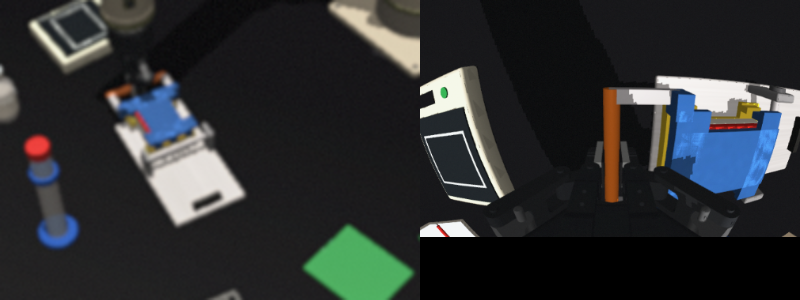

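The leaf is folded flat at its stop: the bar is level and the press was 30 N. Now I swing the blue leaf back.

step_arm:
  commands: [8,0,0,0.018,0,0,0,8,0.0005,0.0025,0.05,0,0,0,8,0.0018,0.0098,0.0813,0,0,0,8,0.0038,0.021,0.1115,0,0,0,8,0.0065,0.0356,0.14,0,0,0,8,0.0098,0.0534,0.1665,0,0,0,8,0.0136,0.0745,0.1905,0,0,0,8,0.0179,0.0981,0.2118,0,0,0,8,0.0227,0.1242,0.23,0,0,0,8,0.0278,0.1522,0.2448,0,0,0]

```text
clock: 18.05
position: [0.5493, -0.0645, 0.1691]
ee_rot: [0.091, 0.996, -0.003, 0.001]
ft_force: [-2.2, -10.8, 15.1]
grip_width: 0.131
grasp_force: 23.3
```

```bash
python3 - <<'E'
from h import *
o=get_obs()
print(np.round(o["position"],4),np.round(o["joint_pos"],2),np.round(o["ft_force"],1),np.round(o["torque"],2),o["grip_width"])
a=cv2.resize(cv2.cvtColor(camera("scene"),cv2.COLOR_RGB2BGR)[120:270,210:420],None,fx=3,fy=3)
cv2.imwrite("pics/s6.png",a)
E
```

```text
[ 0.5493 -0.0645  0.1691] [ 0.9   0.41 -1.07  1.7   0.38  1.26  1.14] [ -2.2 -10.8  15.1] [-2.46  0.29  0.05] 0.13145766853375238
```

View pics/s6.png

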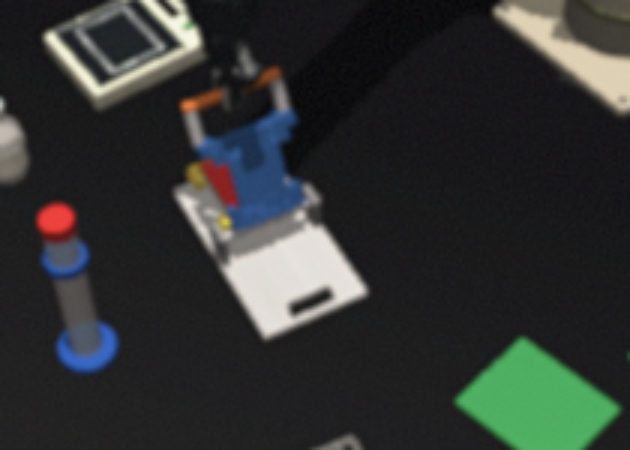

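The blue leaf is lifting off, and the cassette (red base) stays down in the yellow leaf at about (215,185).

step_arm:
  commands: [8,0.0052,0.0282,0.0162,0,0,0,8,0.0109,0.0595,0.0238,0,0,0,8,0.0168,0.0917,0.0275,0,0,0,8,0.0226,0.1238,0.0272,0,0,0,8,0.0285,0.1558,0.0228,0,0,0,8,0.0342,0.1872,0.0147,0,0,0,8,0.0397,0.217,0.0027,0,0,0,8,0.0449,0.2453,-0.013,0,0,0,8,0.0497,0.2716,-0.032,0,0,0,8,0.054,0.2954,-0.0542,0,0,0]

```text
clock: 19.35
position: [0.5811, 0.1161, 0.1342]
ee_rot: [0.09, 0.996, -0.001, -0.0]
ft_force: [2.7, -4.8, -2.3]
grip_width: 0.125
grasp_force: 20.9
```

step_arm:
  commands: [8,0.0036,0.0197,-0.0258,0,0,0,8,0.0067,0.0364,-0.053,0,0,0,8,0.009,0.0495,-0.083,0,0,0,8,0.0108,0.0592,-0.1137,0,0,0,8,0.0119,0.0651,-0.1453,0,0,0,8,0.0122,0.067,-0.168,0,0,0,8,0.0123,0.0672,-0.183,0,0,0,8,0.0123,0.0672,-0.19,0,0,0,8,0.0123,0.0672,-0.19,0,0,0,8,0.0123,0.0672,-0.19,0,0,0]

```text
clock: 20.6
position: [0.5907, 0.1554, 0.0233]
ee_rot: [0.09, 0.996, -0.0, 0.002]
ft_force: [-3.7, -8.2, 23.3]
grip_width: 0.125
grasp_force: 25.6
```

step_arm:
  commands: [36,0,0,0.003,0,0,0,36,0,0,0.003,0,0,0,36,0,0,0.003,0,0,0,36,0,0,0.02,0,0,0,36,0,0,0.08,0,0,0,36,0,0,0.16,0,0,0,50,0,0,0.24,0,0,-0.05,60,-0.01,-0.06,0.25,0,0,-0.1,70,-0.02,-0.12,0.25,0,0,-0.15,80,-0.033,-0.18,0.25,0,0,-0.2]

```text
clock: 21.85
position: [0.5688, 0.0474, 0.1716]
ee_rot: [0.395, 0.919, 0.0, 0.0]
ft_force: [0.6, -0.1, -0.8]
grip_width: 0.939
grasp_force: 0.0
```

step_arm:
  commands: [80,-0.006,-0.03,0,0,0,-0.05,80,-0.012,-0.06,0,0,0,-0.1,80,-0.018,-0.1,0,0,0,-0.15,80,-0.024,-0.14,0,0,0,-0.2,80,-0.03,-0.17,0,0,0,-0.25,80,-0.033,-0.182,0,0,0,-0.3,80,-0.033,-0.182,0,0,0,-0.3,80,-0.033,-0.182,0,0,0,-0.3,80,-0.033,-0.182,0,0,0,-0.3,80,-0.033,-0.182,0,0,0,-0.3]

```text
clock: 23.1
position: [0.5492, -0.0606, 0.1708]
ee_rot: [0.767, 0.641, 0.0, -0.0]
ft_force: [0.6, -0.2, -0.3]
grip_width: 0.937
grasp_force: 0.0
```

```bash
python3 - <<'E'
from h import *
o,im=snap("wrist","w7")
print(np.round(o["position"],4),np.round(o["joint_pos"],2),np.round(R.from_quat(o["ee_rot"]).as_matrix()[:,0],3))
H,S,V=cv2.split(cv2.cvtColor(im,cv2.COLOR_RGB2HSV))
c=blob(((H<4)|(H>174))&(S>140)&(V>70),(200,100,440,360))
print("red",c.min(0),c.max(0),rect(cast("wrist",c,.051,o)))
c=blob((H>4)&(H<16)&(S>140)&(V>100))
print("bar",rect(cast("wrist",c,.042,o)))
E
```

```text
[ 0.5492 -0.0606  0.1708] [ 0.67  0.3  -0.75  1.7   0.22  1.22 -0.32] [0.177 0.984 0.   ]
red [288 139] [358 229] (array([550.8, -55.4]), 79.8, array([82.8, 61.1]))
bar (array([513.5, -84.8]), 77.8, array([19.3,  1. ]))
```

View pics/w7.png

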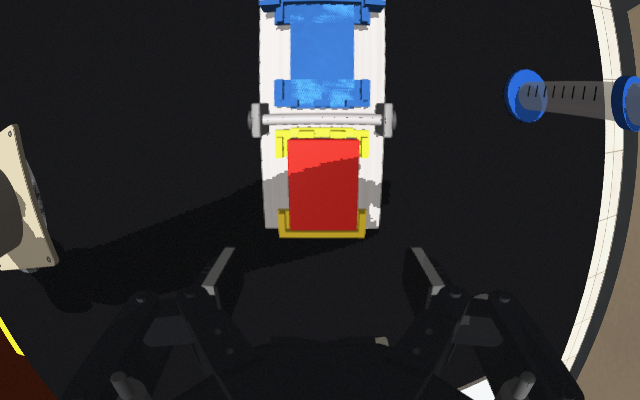

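The wrist view shows the cassette red base up in the flat yellow leaf at (323,185), and the blue leaf open flat. Next I grasp the cassette.

step_arm:
  commands: [80,0.002,0.006,-0.06,0,0,0,80,0.002,0.006,-0.12,0,0,0,80,0.002,0.006,-0.17,0,0,0,80,0.002,0.006,-0.2,0,0,0,80,0.002,0.006,-0.22,0,0,0,80,0.002,0.006,-0.232,0,0,0,80,0.002,0.006,-0.236,0,0,0,80,0.002,0.006,-0.236,0,0,0,70,0.002,0.006,-0.236,0,0,0,58,0.002,0.006,-0.236,0,0,0]
  squeeze: 40

```text
clock: 24.4
position: [0.5507, -0.0574, 0.03]
ee_rot: [0.768, 0.641, 0.0, 0.0]
ft_force: [-0.4, -0.8, 3.6]
grip_width: 0.719
grasp_force: 42.7
```

step_arm:
  commands: [58,0,0,0,0,0,0,58,0,0,0,0,0,0,58,0,0,0.01,0,0,0,58,0,0,0.03,0,0,0,58,0,0,0.06,0,0,0,58,0,0,0.12,0,0,0,58,0,0,0.18,0,0,0,58,0,0,0.2,0,0,0,58,0,0,0.2,0,0,0,58,0,0,0.2,0,0,0]

```text
clock: 25.65
position: [0.5496, -0.0575, 0.148]
ee_rot: [0.768, 0.641, -0.001, -0.001]
ft_force: [0.3, 0.4, -2.0]
grip_width: 0.717
grasp_force: 44.4
```

```bash
python3 - <<'E'
from h import *
o,im=snap("wrist","w8")
M=R.from_quat(o["ee_rot"]).as_matrix()
print(np.round(o["position"],4),np.round(M[:,0],3))
H,S,V=cv2.split(cv2.cvtColor(im,cv2.COLOR_RGB2HSV))
c=blob(((H<5)|(H>174))&(S>140)&(V>70),(200,100,440,399))
print("red",c.min(0),c.max(0))
p=cast("wrist",c,o["position"][2]+.0215,o);print(rect(p))
q=(p-o["position"])@M*1000
print("tool frame x,y extents",np.percentile(q[:,:2],[1,50,99],axis=0).round(1))
E
```

```text
[ 0.5496 -0.0575  0.148 ] [ 0.179  0.984 -0.   ]
red [249 183] [396 340]
(array([550.3, -55.2]), 79.7, array([85. , 61.8]))
tool frame x,y extents [[-40.  -30.6]
 [ 11.4   0.5]
 [ 44.9  31.1]]
```

step_arm:
  commands: [58,-0.007,-0.07,0.037,0,0,0.01,58,-0.013,-0.16,0.037,0,0,0.02,58,-0.02,-0.25,0.037,0,0,0.0395,58,-0.027,-0.34,0.037,0,0,0.0395,58,-0.034,-0.43,0.037,0,0,0.0395,58,-0.04,-0.52,0.037,0,0,0.0395,58,-0.046,-0.6,0.037,0,0,0.0395,58,-0.05,-0.6625,0.037,0,0,0.0395,58,-0.05,-0.6625,0.037,0,0,0.0395,58,-0.05,-0.6625,0.037,0,0,0.0395]

```text
clock: 26.95
position: [0.5205, -0.4537, 0.1702]
ee_rot: [0.726, 0.688, 0.0, -0.001]
ft_force: [0.8, 0.2, -1.6]
grip_width: 0.719
grasp_force: 44.4
```

```bash
python3 - <<'E'
from h import *
o,im=snap("wrist","w9")
M=R.from_quat(o["ee_rot"]).as_matrix()
print(np.round(o["position"],4),np.round(M[:,0],3))
H,S,V=cv2.split(cv2.cvtColor(im,cv2.COLOR_RGB2HSV))
m=((V>130)&(S<70)).astype(np.uint8)
cs,_=cv2.findContours(m,cv2.RETR_LIST,cv2.CHAIN_APPROX_NONE)
for c in cs:
    if cv2.contourArea(c)>1500: print(c.reshape(-1,2).min(0),c.reshape(-1,2).max(0),rect(cast("wrist",c.reshape(-1,2),.03,o)))
c=blob(((H<5)|(H>174))&(S>140)&(V>70),(200,100,440,399))
p=cast("wrist",c,o["position"][2]+.0215,o);q=(p-o["position"])@M*1000
print("red",rect(p),np.percentile(q[:,:2],[1,50,99],axis=0).round(1).tolist())
E
```

```text
[ 0.5205 -0.4537  0.1702] [0.055 0.999 0.002]
[495 256] [581 340] (array([ 820.3, -654.2]), 14.3, array([151.4, 136. ]))
[456 150] [583 289] (array([ 763.5, -512.5]), 14.3, array([187.7, 139.5]))
[280  27] [355 123] (array([ 522. , -349.5]), 87.2, array([89.2, 67.8]))
[277  25] [358 126] (array([ 522. , -349.6]), 86.9, array([95. , 73.2]))
[251  14] [385 139] (array([ 522.1, -349.8]), -3.1, array([122.5, 116.9]))
[214   9] [394 144] (array([ 508.4, -349.2]), -2.9, array([167.1, 127.4]))
[555   0] [627 363] (array([ 924.5, -506.8]), 90.0, array([594.7,  22.6]))
red (array([ 521.1, -451.4]), 86.9, array([84.8, 61.7])) [[-39.8, -30.3], [11.4, 0.6], [44.8, 31.3]]
```

View pics/w9.png

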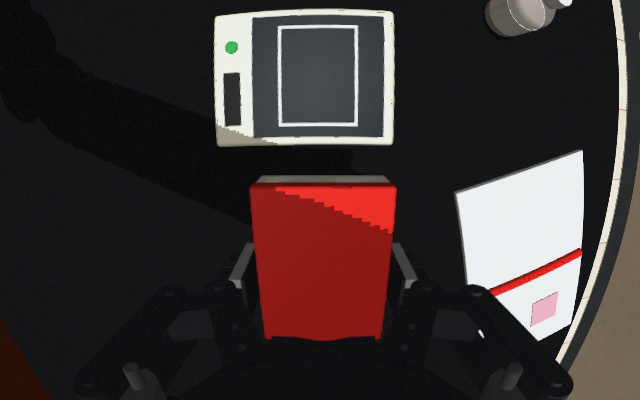

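The outline is at (318,75) and the held cassette is at (323,260), red up and square with the outline. The shift needed is about +1 mm in x and +102 mm in y.

step_arm:
  commands: [58,0.0005,0.05,0,0,0,0,58,0.001,0.11,0,0,0,0,58,0.0015,0.16,0,0,0,0,58,0.0015,0.17,-0.03,0,0,0,58,0.0015,0.17,-0.08,0,0,0,58,0.0015,0.17,-0.13,0,0,0,58,0.0015,0.17,-0.17,0,0,0,58,0.0015,0.17,-0.2,0,0,0,58,0.0015,0.17,-0.21,0,0,0,58,0.0015,0.17,-0.21,0,0,0]

```text
clock: 28.25
position: [0.5213, -0.3529, 0.0455]
ee_rot: [0.726, 0.687, 0.0, 0.0]
ft_force: [0.6, 0.1, -2.1]
grip_width: 0.711
grasp_force: 44.3
```

step_arm:
  commands: [58,0,0,-0.003,0,0,0,58,0,0,-0.006,0,0,0,58,0,0,-0.009,0,0,0,58,0,0,-0.011,0,0,0,58,0,0,-0.013,0,0,0,58,0,0,-0.015,0,0,0,58,0,0,-0.016,0,0,0,58,0,0,-0.016,0,0,0,58,0,0,-0.016,0,0,0,58,0,0,-0.016,0,0,0]

```text
clock: 29.5
position: [0.5213, -0.3529, 0.0359]
ee_rot: [0.726, 0.687, 0.0, 0.0]
ft_force: [0.4, -1.0, -1.8]
grip_width: 0.716
grasp_force: 44.4
```

step_arm:
  commands: [58,0,0.001,-0.001,0,0,0,58,0,0.001,-0.002,0,0,0,58,0,0.001,-0.003,0,0,0,58,0,0.001,-0.0035,0,0,0,58,0,0.001,-0.004,0,0,0,58,0,0.001,-0.0045,0,0,0,58,0,0.001,-0.0045,0,0,0,58,0,0.001,-0.0045,0,0,0,58,0,0.001,-0.0045,0,0,0,58,0,0.001,-0.0045,0,0,0]

```text
clock: 30.75
position: [0.5212, -0.3523, 0.0332]
ee_rot: [0.726, 0.687, 0.0, 0.0]
ft_force: [0.4, 0.4, -1.0]
grip_width: 0.712
grasp_force: 44.4
```

step_arm:
  commands: [58,0,0,-0.0005,0,0,0,58,0,0,-0.001,0,0,0,58,0,0,-0.0013,0,0,0,58,0,0,-0.0016,0,0,0,58,0,0,-0.0018,0,0,0,58,0,0,-0.002,0,0,0,58,0,0,-0.002,0,0,0,58,0,0,-0.002,0,0,0,58,0,0,-0.002,0,0,0,58,0,0,-0.002,0,0,0]

```text
clock: 32.0
position: [0.5213, -0.3523, 0.033]
ee_rot: [0.726, 0.687, -0.0, 0.0]
ft_force: [-5.2, 3.3, 11.0]
grip_width: 0.713
grasp_force: 45.9
```

Contact is made at 11 N. I ease off slightly, release and lift straight up.

step_arm:
  commands: [58,0,0,0.0015,0,0,0,64,0,0,0.0015,0,0,0,72,0,0,0.0015,0,0,0,80,0,0,0.0015,0,0,0,80,0,0,0.0015,0,0,0,80,0,0,0.01,0,0,0,80,0,0,0.04,0,0,0,80,0,0,0.1,0,0,0,80,0,0,0.16,0,0,0,80,0,0,0.2,0,0,0]

```text
clock: 33.25
position: [0.522, -0.3525, 0.1555]
ee_rot: [0.726, 0.687, 0.0, 0.002]
ft_force: [0.5, -0.0, -0.1]
grip_width: 0.934
grasp_force: 0.0
```

step_arm:
  commands: [80,0,-0.03,0.02,0,0,0,80,0,-0.08,0.05,0,0,0,80,0,-0.13,0.08,0,0,0,80,0,-0.17,0.08,0,0,0,80,0,-0.17,0.08,0,0,0,80,0,-0.17,0.08,0,0,0,80,0,-0.17,0.08,0,0,0,80,0,-0.17,0.08,0,0,0,80,0,-0.17,0.08,0,0,0,80,0,-0.17,0.08,0,0,0]

```text
clock: 34.5
position: [0.5212, -0.4542, 0.2]
ee_rot: [0.726, 0.687, 0.0, -0.0]
ft_force: [0.1, -0.8, -0.1]
grip_width: 0.939
grasp_force: 0.0
```

```bash
python3 - <<'E'
from h import *
o,im=snap("wrist","w10")
H,S,V=cv2.split(cv2.cvtColor(im,cv2.COLOR_RGB2HSV))
m=((V>130)&(S<70)).astype(np.uint8)
cs,_=cv2.findContours(m,cv2.RETR_LIST,cv2.CHAIN_APPROX_NONE)
for c in cs:
    if cv2.contourArea(c)>1500: print(c.reshape(-1,2).min(0),c.reshape(-1,2).max(0),rect(cast("wrist",c.reshape(-1,2),.03,o)))
c=blob(((H<5)|(H>174))&(S>140)&(V>70),(200,0,440,250))
print("red",rect(cast("wrist",c,.054,o)))
t=camera("top");a=cv2.cvtColor(t,cv2.COLOR_RGB2BGR)[60:260,200:520]
b=cv2.cvtColor(im,cv2.COLOR_RGB2BGR)[0:200,180:500]
cv2.imwrite("pics/f.png",cv2.resize(np.hstack([a,b]),(800,250)))
E
```

```text
[468 247] [569 325] (array([ 809.2, -658.7]), 14.3, array([178.9, 136.9]))
[446 146] [570 286] (array([ 765.3, -513.8]), 14.3, array([188.9, 141.8]))
[282  31] [351 121] (array([ 521.6, -348.6]), 86.7, array([92.5, 68.8]))
[280  31] [353 123] (array([ 521.7, -349.4]), 87.1, array([95. , 72.8]))
[256  21] [378 134] (array([ 522. , -349.6]), -2.9, array([122.3, 116.5]))
[222  17] [386 140] (array([ 508.2, -349.4]), -3.0, array([167.3, 127.7]))
[551   0] [622 355] (array([ 941.7, -509.7]), 90.0, array([626.4,  50. ]))
red (array([ 522.3, -351.2]), 86.6, array([82.9, 60.8]))
```

View pics/f.png

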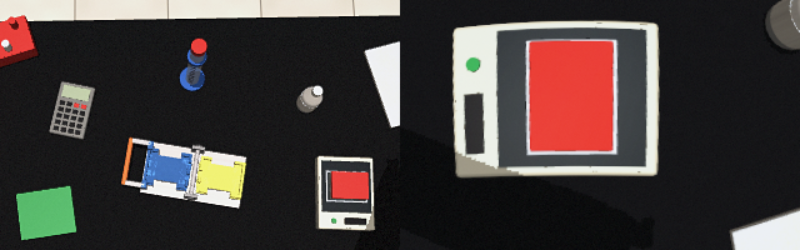

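The cassette lies red side up inside the outline, about 1.5 mm off centre and under 1° off square. Both leaves lie flat and the bystanders stand undisturbed.

```bash
python3 -c "
from workcell import *
print(hand_in())"
```

```text
the job is handed in; nothing more can be done
None
```

The job is done and handed in at about 35 s: the cassette was flipped in the nest and now lies slides-down on the reader, inside the white outline to within about 1.5 mm and 1°, and the blue leaf is back down with nothing else on the bench disturbed.

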